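# Hook the tea tin out of the deep cubby

### The arm

A 6-joint arm with a two-finger parallel gripper is mounted at the origin on a cart in front of the work surface, level with it; the furniture and walls round the work are solid. World frame = base frame: x ahead of the robot, y to its left, z up, the work surface at z = 0. Lengths are in m, angles in rad, forces in N, time in s.
With the tool pointing down it reaches from about 0.375 to 0.9 m from the base axis. Payload 3.1 kg.
Tool frame: the origin (TCP) lies at the very end of the fingers, on their centre line; the grasp point (between the pads) lies 19 mm behind it; x points along the fingers, y is the direction in which the jaws open and shut, and the axes are right-handed (so a half turn about x gives the same grasp; the last joint's range is limited). The gripper opens to 87 mm and grips with 3 to 60 N. Pads are 19 mm wide; open, the fingers measure 117 mm over their backs; the gripper's body (75 mm by 190 mm) begins 51 mm behind the grasp point.
Start: joints at [1.04, 0.527, 1.433, -0, 1.181, -0.178], TCP at [0.216, 0.586, 0.223] pointing down, gripper open.
Joint ranges: [-3.08, 3.08], [-0.75, 2.2], [0.22, 2.44], [-1.43, 4.57], [0, 2.65], [-2.85, 2.85]. Speed limits (rad/s): [2.79, 2.79, 3.14, 3.14, 3.14, 3.14].

### API

Orientations are given as a unit quaternion [x, y, z, w].
In Python, from rig import robot gives the robot as it stands.
- The arm moves only by the tool carry_out, never from a script. Its argument "commands" is a list that holds one entry, the list of rows, each a list of 5 numbers: the opening, from 0 (shut) to 1 (fully open), then the shift along the tool's x, y, z in mm, then the turn about the tool's x in degrees. In form: [[[hand, x, y, z, twist], ...]]. A call has 1 to 8 rows; each row shifts and turns the pose as measured when the row begins, along the tool's axes as they then stand; what a row does not reach is not made up. A row lasts 1/12 s, in which the tool goes at most 41.7 mm and 7.16 degrees, less where a joint would pass 70% of its speed; a pose out of reach is approached as far as the arm can. A call with a gripper value outside its range is refused whole. The fingers move at their own pace and stop on an object; "force" is the grip in N (left out, the last holds). Time passes only in rows, so rows that do not move let the fingers close. It gives the time, the measured TCP pose, the force and the opening at its end, in the units of the state.
- robot.get_obs(): the state, without advancing time (a new reading comes with each control period).
- robot.camera(name): name is "scene" or "top" or "wrist"; returns the picture (384x512x3 uint8, red, green, blue); there is no depth.
- robot.camera_model(name): a dict with "fx", "fy", "cx", "cy" (pixels), "k1" (the pictures are not rectified: a ray, as slopes to the right and down, at radius r is drawn at 1 + k1 r^2 times it, then the intrinsics apply), "R" (3x3) and "t" (3): a world point X has camera coordinates R X + t. Camera axes: x right, y down, z forward; pixel columns grow to the right and rows downward; lengths in m; the calibration is good to about 2 mm. A picture is of the moment at which its call begins: read the wrist's pose just before it. camera_model takes no time and is no camera call; for the wrist camera it gives the pose at the moment of the call.
- robot.hand_in(): hands the job in, once; it reports no verdict.
The state is a dict: "time": time; "q": joint angles; "joint_velocities": joint speeds; "joint_torque": joint torques, N m; "position": TCP position; "tool_rot": TCP orientation; "ft_force": force on the tool from outside, world axes, zero at the start; "moment": the same for the moment, N m; "grip_width": finger opening in m.
Only numpy, scipy, OpenCV 4.12 (cv2) and the standard library are available. Lean on these libraries where they do the work, as an engineer would, in place of code of your own. Each camera call takes 0.05 s, during which the arm holds its last target. There are 200 camera calls.

### The job

The tea tin stands too deep in the slatted cubby for a hand. Draw it out along the worktop with the reach hook, not touching it with the fingers while any of it is still inside, lay the hook back down flat on the worktop, and stand the tin upright in the middle of the brown coaster. Never tip the tin over, and do not knock over the bitters bottle.

Things in the scene. Friction and masses are not known exactly. Their poses are not given: they have to be found in the camera images.
- cubby: fixed slatted wooden cubby, 190 wide, 160 high. Origin on the worktop at the centre of its inside; +x points into it, away from its open end, z up. Inside: 240 deep (x = -0.12 at the mouth, +0.12 at the back wall), 150 wide (y = -0.075 to +0.075), 140 high. No floor: things in it stand on the worktop itself. The mouth faces the robot's right.
- tin_mid (a point): round green tea tin with a tan lid, upright, 59 mm diameter, 98 mm high, about 0.16 kg; the point is its centre, half-way up, 49 mm over its foot; z up. It stands inside the cubby near the -y wall, with the wider gap on its +y side.
- hook_handle (a point): centre of the reach hook's dark wooden handle, 20 mm above its underside; handle 110 long (x), 26 wide (y), 40 high (z): grasp it across y from above. +x runs along the tool from handle to hook, z up as it lies flat. About 0.22 kg, balance point 10 to 20 mm from this point towards the hook.
- hook_tip (a point): free end of the reach hook's blade (a post of 4 mm radius): 0.304 along x and -0.051 along y from the handle's centre, half-way up the blade; axes as hook_handle
- reach_hook: the whole reach hook; origin under the middle of the handle, axes as hook_handle. An 8 mm steel rod, 14 mm above the underside, runs along x (y = 0) to x = 0.315; there a 10 mm upright post, and from it a 24 mm high, 6 mm thick upright blade goes 52 mm towards -y, slightly back to the handle (78 degrees to the rod), like an L-shaped barb.
- tea_tin: the tea tin; origin at the centre of its foot, z up
- coaster: loose round brown leather coaster, 96 mm diameter, 5 mm thick, lying on the worktop; origin at the centre of its underside
- bitters_mid (a point): small amber bitters bottle standing on the worktop, 43 mm diameter, 142 high; the point is its centre, half-way up; z up
There are look-alikes about, which are no part of the job. Leave any yellow look-alike of the part that bears bitters_mid alone.

How it is judged:
On the way, in this order (a step that is already met when the one before it is completed fails the run):
1. the hook's blade is more than 10 cm inside the cubby (x of hook_tip in the frame of cubby above -0.02 m and y of hook_tip in the frame of cubby between -0.075 and 0.075 m and z of hook_tip in the frame of cubby below 0.14 m), for 0.1 s.
2. the tin is wholly out of the cubby's mouth, standing on the worktop (x of tin_mid in the frame of cubby below -0.15 m and height (world z) of tea_tin below 0.01 m and angle between tea_tin's own z axis and vertical below 0.1 rad), for 0.2 s.
At the end, for the whole second after the job is handed in: The tin stands upright (within 0.08 rad) and at rest on the coaster, its axis within 18 mm of the coaster's centre; the reach hook lies flat (within 0.06 rad) and at rest on the worktop, clear of the coaster; the bitters bottle stands (horizontal distance between tea_tin and coaster below 0.018 m and angle between tea_tin's own z axis and vertical below 0.08 rad and contact force between tea_tin and coaster above 0.3 N and height (world z) of tea_tin below 0.012 m and linear speed of each of tea_tin, reach_hook below 0.02 m/s and height (world z) of reach_hook between -0.006 and 0.006 m and angle between reach_hook's own z axis and vertical below 0.06 rad and contact force between reach_hook and coaster below 0.05 N and angle between bitters_mid's own z axis and vertical below 0.3 rad); the robot touches nothing.
It fails at once if the fingers or arm touch the tin while any of it is inside the cubby (contact force between any of the fingers, the arm and tea_tin above 0.3 N and x of tin_mid in the frame of cubby between -0.15 and 0.15 m and y of tin_mid in the frame of cubby between -0.075 and 0.075 m and z of tin_mid in the frame of cubby below 0.14 m).
It fails at once if the tin is tipped over (angle between tea_tin's own z axis and vertical above 0.6 rad).
It fails at once if the bitters bottle is knocked over (angle between bitters_mid's own z axis and vertical above 0.6 rad).
It also fails if it takes over 72 s, if anything falls off the work surface, if the arm or the gripper's body presses on something with over 40 N, if the wrist force passes 120 N, or if a joint passes its speed limit or range.

## Working session

There is one attempt and no reset: what is moved stays moved. The work goes in short steps, Python scripts to look and compute and a tool call to move; the robot and the scene stay as the last step left them, time stands still between calls to the robot, and variables do not carry over. Pictures are saved under pics/ and viewed, on a budget of 10 in all, crops included, one or two more only if the job needs it, and the job is handed in when it is done.

Besides the shell and the picture viewer there is one more tool, called after "Call:" by a JSON object that holds its "op" and its "data". carry_out: Moves the arm, as the interface text tells. Its arguments: {"type":"object","properties":{"commands":{"type":"array"},"force":{"type":"number"}},"required":["commands"]}

```bash
mkdir -p pics; ls
cat > h.py <<'E'
import numpy as np, cv2
from scipy.spatial.transform import Rotation as Rn
from rig import robot
def snap(name,fn):
    m=robot.camera_model(name); im=robot.camera(name)
    cv2.imwrite(f'pics/{fn}.png',im[:,:,::-1]); np.savez(f'pics/{fn}.npz',**{k:np.array(v) for k,v in m.items()}); return im,m
def ray(m,u,v):
    K=np.array([[m['fx'],0,m['cx']],[0,m['fy'],m['cy']],[0,0,1.]],float)
    d=cv2.undistortPoints(np.array([[[u,v]]],float),K,np.array([float(m['k1']),0,0,0]))[0,0]
    # note drawn=1+k1 r^2
    R=np.array(m['R']);t=np.array(m['t']); o=-R.T@t; return o,R.T@np.array([d[0],d[1],1.])
def onz(m,u,v,z):
    o,d=ray(m,u,v); return o+d*(z-o[2])/d[2]
def proj(m,X):
    p=np.array(m['R'])@np.array(X)+np.array(m['t']); s=p[:2]/p[2]; s=s*(1+float(m['k1'])*(s@s))
    return float(m['fx']*s[0]+m['cx']),float(m['fy']*s[1]+m['cy'])
E
python3 - <<'E'
from h import *
a,m=snap('scene','s0'); b,n=snap('top','t0')
print({k:np.round(v,3).tolist() for k,v in n.items()}); print({k:np.round(v,3).tolist() for k,v in m.items()})
o=robot.get_obs();print(o)
E
```

```text
pics
{'fx': 470.624, 'fy': 470.624, 'cx': 248.894, 'cy': 193.673, 'k1': 0.025, 'R': [[0.022, -1.0, -0.01], [-0.981, -0.02, -0.191], [0.191, 0.014, -0.982]], 't': [0.008, 0.559, 1.401]}
{'fx': 362.878, 'fy': 362.878, 'cx': 258.299, 'cy': 190.591, 'k1': -0.009, 'R': [[0.376, -0.927, 0.006], [-0.805, -0.329, -0.494], [0.459, 0.181, -0.87]], 't': [-0.198, 0.457, 0.872]}
{'time': 0.1, 'q': array([ 1.03946664e+00,  5.28393897e-01,  1.43379082e+00, -2.74251398e-05,
        1.18139921e+00, -1.78497308e-01]), 'joint_velocities': array([-2.70084811e-04, -1.42539836e-03, -4.56810034e-03,  1.58105207e-03,
        5.23569658e-05, -2.28640192e-04]), 'joint_torque': array([ 3.13200126e-04, -4.40983915e+01, -1.77150661e+01,  6.35150378e-02,
        5.33999281e-02, -4.23861309e-05]), 'position': array([0.21560594, 0.58591892, 0.22165148]), 'tool_rot': array([ 0.12343207,  0.69636831, -0.12475859,  0.69589582]), 'ft_force': array([0.42895259, 0.3625191 , 0.191928  ]), 'moment': array([-0.06864981,  0.00293749, -0.03151555]), 'grip_width': 0.08703816330902532}
```

View pics/t0.png

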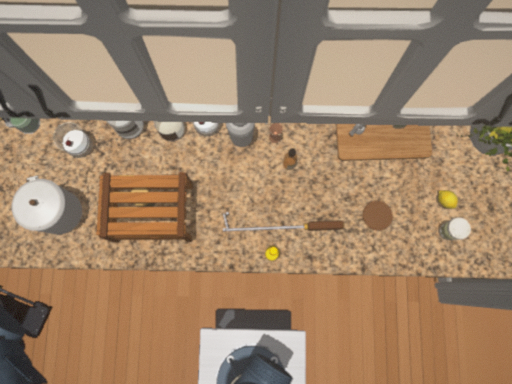

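View pics/s0.png

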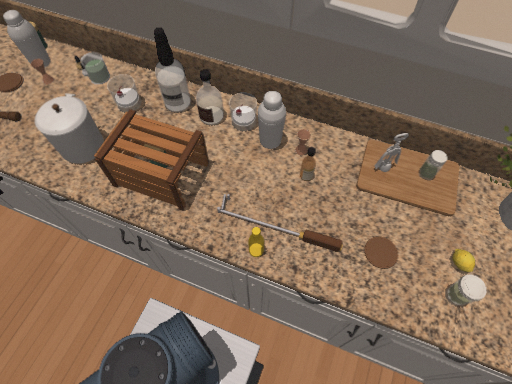

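Top view: cubby (145,207), mouth to the right. The hook lies along row ~227, with its handle at (325,225) and blade at (226,220) pointing away from the robot. Coaster candidates are the disc at top (377,215) and the disc at scene (10,82). Bitters candidates are the amber bottle at top (290,158) and the yellow one at (272,254), which is the look-alike to leave alone. Other handles: one at scene (8,115), at the far left and not attached to a hook. I choose the disc at (377,215), the amber bottle and the L-hook, and will check them in one crop.

Run:
```python
from h import *
n=dict(np.load('pics/t0.npz')); m=dict(np.load('pics/s0.npz'))
for nm,(u,v,z) in dict(coaster=(377,215,.005),handleL=(306,226,.03),handleR=(343,225,.04),blade=(226,214,.02),post=(227,230,.02),bit=(290,158,.1),yel=(272,254,.05)).items(): print(nm,onz(n,u,v,z).round(3))
for nm,(u,v,z) in dict(coaster=(381,252,.005),decoy=(10,82,.005),bitfoot=(307,176,0)).items(): print(nm,onz(m,u,v,z).round(3))
a=cv2.imread('pics/t0.png')[165:265,85:405]; b=cv2.imread('pics/s0.png')[100:220,85:235]
a=cv2.resize(a,(800,250),interpolation=cv2.INTER_CUBIC); b=cv2.resize(b,(437,350),interpolation=cv2.INTER_CUBIC)
c=np.zeros((600,800,3),np.uint8); c[:250]=a; c[250:,:437]=b
d=cv2.resize(cv2.imread('pics/t0.png')[140:190,265:315],(350,350),interpolation=cv2.INTER_CUBIC);c[250:,440:790]=d
cv2.imwrite('pics/c1.png',c)
```

```text
coaster [ 0.508 -0.385  0.005]
handleL [ 0.465 -0.159  0.03 ]
handleR [ 0.469 -0.271  0.04 ]
blade [0.499 0.091 0.02 ]
post [0.449 0.086 0.02 ]
bit [ 0.662 -0.103  0.1  ]
yel [ 0.375 -0.054  0.05 ]
coaster [ 0.506 -0.386  0.005]
decoy [0.641 1.049 0.005]
bitfoot [ 0.671 -0.11   0.   ]
```

View pics/c1.png

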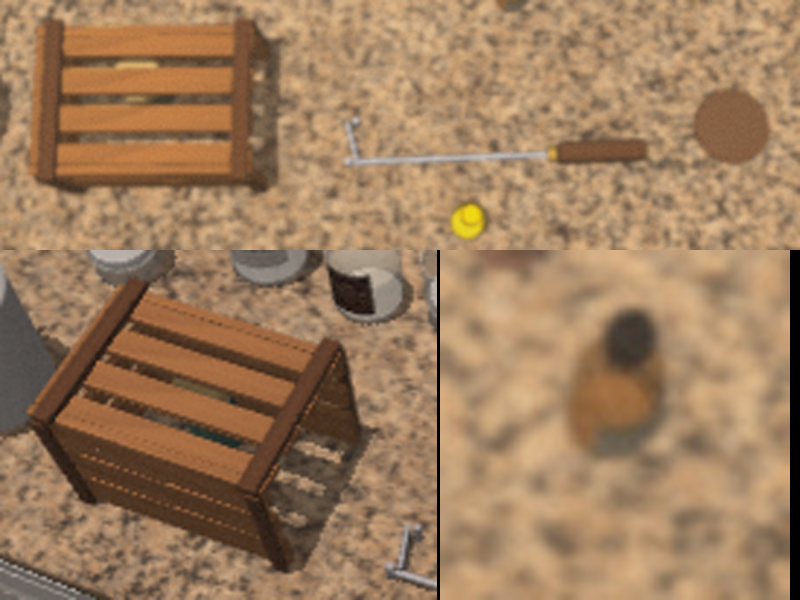

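Crop: the tan lid shows through the slats around crop (139,80), i.e. top pixel (140.5,197). The coaster, L-hook and amber bottle (with black cap) are confirmed.

Run:
```python
from h import *
n=dict(np.load('pics/t0.npz')); m=dict(np.load('pics/s0.npz'))
for c,z in [((40,20),.16),((253,20),.16),((248,183),.16),((33,180),.16),((139,80),.098),((352,121),.024),((350,160),.024),((550,155),.018),((645,150),.04)]:
  print(c,onz(n,85+c[0]/2.5,165+c[1]/2.5,z).round(3))
s=437/150
for c,z in [((245,490),.16),((335,342),.16),((285,568),0),((360,437),0),((32,415),.16),((135,280),.16),((395,570),.024),((415,528),.024)]:
  print('s',c,onz(m,85+c[0]/s,100+c[1]/s,z).round(3))
# handle segmentation in top
im=cv2.imread('pics/t0.png');
```

```text
(40, 20) [0.59  0.447 0.16 ]
(253, 20) [0.595 0.201 0.16 ]
(248, 183) [0.407 0.197 0.16 ]
(33, 180) [0.406 0.439 0.16 ]
(139, 80) [0.534 0.343 0.098]
(352, 121) [0.5   0.091 0.024]
(350, 160) [0.451 0.092 0.024]
(550, 155) [ 0.463 -0.157  0.018]
(645, 150) [ 0.469 -0.271  0.04 ]
s (245, 490) [0.206 0.095 0.16 ]
s (335, 342) [0.351 0.087 0.16 ]
s (285, 568) [0.187 0.08  0.   ]
s (360, 437) [0.328 0.072 0.   ]
s (32, 415) [0.196 0.29  0.16 ]
s (135, 280) [0.338 0.279 0.16 ]
s (395, 570) [ 0.219 -0.019  0.024]
s (415, 528) [ 0.261 -0.02   0.024]
```

```bash
cat >> h.py <<'E'
def tcp():
    o=robot.get_obs(); R=Rn.from_quat(o['tool_rot']).as_matrix(); return o,np.array(o['position']),R
def phi(R): return np.arctan2(R[1,1],R[0,1])   # heading of tool y in world
def plan(pts,hand,step=40,start=None):
    """pts: (x,y,z,psi) psi = hook yaw; tool y along +-(cos psi, sin psi)"""
    o,p,R=tcp(); print('now',o['time'],p.round(4),'phi',round(phi(R),4),'q6',o['q'][5].round(2),'grip',round(o['grip_width'],4),'tool x',R[:,0].round(3))
    Q=R.copy(); c=p.copy()
    for x,y,z,ps in pts:
        T=np.array([x,y,z]); d=ps-phi(Q); d=(d+np.pi/2)%np.pi-np.pi/2
        n=max(1,int(np.ceil(max(np.linalg.norm(T-c)*1000/step,abs(np.degrees(d))/7))))
        s=(T-c)/n; tw=np.array([0,0,d/n]); rows=[]
        for i in range(n):
            loc=Q.T@s*1000; t=np.degrees((Q.T@tw)[0])
            rows.append([hand]+[round(float(v),1) for v in loc]+[round(float(t),1)])
            Q=Rn.from_rotvec(tw).as_matrix()@Q
        c=T; print('->',(x,y,z,ps)); print(rows)
E
python3 - <<'E'
from h import *
m=dict(np.load('pics/s0.npz'));s=437/150
for c,z in [((245,490),.16),((335,342),.16),((285,568),0),((360,437),0),((32,415),.16),((135,280),.16),((395,570),.024),((415,528),.024)]:
  print('s',c,onz(m,85+c[0]/s,100+(c[1]-250)/s,z).round(3))
print('yel',onz(m,257,249,0),[ (z,onz(m,256,229,z).round(3)) for z in (.07,.1,.14)])
plan([(.40,.25,.26,-.05),(.45,-.15,.22,-.05)],1)
E
```

```text
s (245, 490) [0.411 0.208 0.16 ]
s (335, 342) [0.595 0.209 0.16 ]
s (285, 568) [0.416 0.201 0.   ]
s (360, 437) [0.592 0.201 0.   ]
s (32, 415) [0.408 0.435 0.16 ]
s (135, 280) [0.59  0.435 0.16 ]
s (395, 570) [0.447 0.087 0.024]
s (415, 528) [0.499 0.089 0.024]
yel [ 0.38264631 -0.05502177  0.        ] [(0.07, array([ 0.411, -0.04 ,  0.07 ])), (0.1, array([ 0.399, -0.045,  0.1  ])), (0.14, array([ 0.383, -0.052,  0.14 ]))]
now 0.1 [0.2156 0.5859 0.2217] phi 1.218 q6 -0.18 grip 0.087 tool x [-0.001 -0.002 -1.   ]
-> (0.4, 0.25, 0.26, -0.05)
[[1, -3.4, -22.9, 26.3, 6.6], [1, -3.5, -19.7, 28.7, 6.6], [1, -3.5, -16.3, 30.8, 6.6], [1, -3.5, -12.6, 32.5, 6.6], [1, -3.5, -8.8, 33.7, 6.6], [1, -3.5, -4.9, 34.5, 6.6], [1, -3.5, -0.9, 34.8, 6.6], [1, -3.5, 3.2, 34.7, 6.6], [1, -3.5, 7.1, 34.1, 6.6], [1, -3.5, 11.0, 33.1, 6.6], [1, -3.5, 14.7, 31.6, 6.6]]
-> (0.45, -0.15, 0.22, -0.05)
[[1, 3.6, 6.4, 36.1, 0.0], [1, 3.6, 6.4, 36.1, 0.0], [1, 3.6, 6.4, 36.1, 0.0], [1, 3.6, 6.4, 36.1, 0.0], [1, 3.6, 6.4, 36.1, 0.0], [1, 3.6, 6.4, 36.1, 0.0], [1, 3.6, 6.4, 36.1, 0.0], [1, 3.6, 6.4, 36.1, 0.0], [1, 3.6, 6.4, 36.1, 0.0], [1, 3.6, 6.4, 36.1, 0.0], [1, 3.6, 6.4, 36.1, 0.0]]
```

Call:
{"op": "carry_out", "data": {"commands": [[[1, -4, -23, 26, 6.6], [1, -4, -20, 29, 6.6], [1, -4, -16, 31, 6.6], [1, -4, -13, 33, 6.6], [1, -4, -9, 34, 6.6], [1, -4, -5, 35, 6.6], [1, -4, -1, 35, 6.6], [1, -4, 3, 35, 6.6]]]}}

```text
time: 0.77
position: [0.3459, 0.3325, 0.2496]
tool_rot: [0.426, 0.563, -0.432, 0.561]
ft_force: [0.4, 0.2, 0.5]
grip_width: 0.0872
```

Call:
{"op": "carry_out", "data": {"commands": [[[1, -4, 7, 34, 6.6], [1, -4, 11, 33, 6.6], [1, -4, 15, 32, 6.6], [1, 3, 6, 36, 0], [1, 3, 6, 36, 0], [1, 3, 6, 36, 0], [1, 3, 6, 36, 0], [1, 3, 6, 36, 0]]]}}

```text
time: 1.43
position: [0.4093, 0.0437, 0.248]
tool_rot: [-0.523, -0.474, 0.525, -0.475]
ft_force: [1.5, -0.1, 0.2]
grip_width: 0.087
```

Call:
{"op": "carry_out", "data": {"commands": [[[1, 4, 6, 36, 0], [1, 4, 6, 36, 0], [1, 4, 6, 36, 0], [1, 4, 6, 36, 0], [1, 4, 6, 36, 0], [1, 4, 6, 36, 0], [1, 0, 0, 0, 0]]]}}

```text
time: 2.02
position: [0.422, -0.1924, 0.2228]
tool_rot: [-0.525, -0.471, 0.527, -0.475]
ft_force: [-0.1, -0.1, 0.5]
grip_width: 0.0872
```

Run:
```python
from h import *
im,m=snap('wrist','w1')
print(np.array(m['t']).round(3), (-np.array(m['R']).T@m['t']).round(3))
plan([(.466,-.213,.12,-.05)],1)
print([proj(m,X) for X in [(.466,-.213,.04),(.4507,.092,.02)]])
```

```text
[-0.44  -0.173  0.352] [ 0.429 -0.12   0.386]
now 2.0667 [ 0.4209 -0.1892  0.2226] phi -0.1067 q6 -0.55 grip 0.0872 tool x [-0.001 -0.003 -1.   ]
-> (0.466, -0.213, 0.12, -0.05)
[[1, 34.2, 15.8, 6.2, -1.1], [1, 34.2, 15.7, 6.5, -1.1], [1, 34.2, 15.6, 6.8, -1.1]]
[(288.9575245375074, 189.22309895313063), (252.15737053490827, -75.95967927847579)]
```

View pics/w1.png

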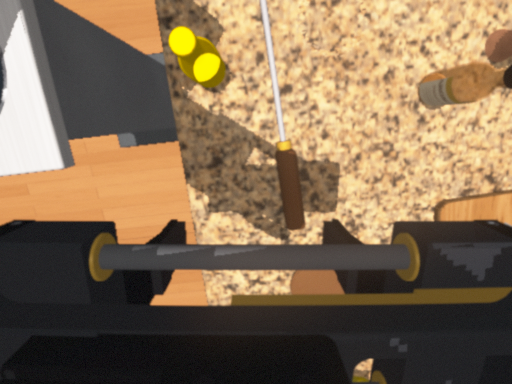

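Wrist view: handle from (286,150) to (294,225), rod up to (263,0). The yellow bottle is at upper left (215,80), the amber one on the right.

Run:
```python
from h import *
m=dict(np.load('pics/w1.npz'))
f=onz(m,287,151,.04);b=onz(m,294,226,.035);r0=onz(m,283,138,.014);r1=onz(m,263.5,0,.014)
print(f,b,(f+b)/2,np.linalg.norm(f-b)); print(r0,r1,(r1-r0)[0]/(r1-r0)[1])
print('yel foot', onz(m,215,86,0), onz(m,183,40,.142),'bit',onz(m,428,90,.0))
h=np.array([.466,-.214]);ps=-(r0-r1)[0]/(r0-r1)[1]
plan([(.466,-.213,.06,.05),(.466,-.213,.010,.05)],1)
```

```text
[ 0.46718363 -0.16325199  0.04      ] [ 0.46966339 -0.26714475  0.035     ] [ 0.46842351 -0.21519837  0.0375    ] 0.10404256226460828
[ 0.46601428 -0.14872559  0.014     ] [0.45612115 0.01627345 0.014     ] -0.059958752505867796
yel foot [ 0.38331303 -0.07252506  0.        ] [ 0.37945506 -0.05206222  0.142     ] bit [ 0.66733372 -0.1060796   0.        ]
now 2.0667 [ 0.4209 -0.1892  0.2226] phi -0.1067 q6 -0.55 grip 0.0872 tool x [-0.001 -0.003 -1.   ]
-> (0.466, -0.213, 0.06, 0.05)
[[1, 32.5, 9.5, 3.7, -1.8], [1, 32.5, 9.4, 4.0, -1.8], [1, 32.5, 9.2, 4.3, -1.8], [1, 32.5, 9.1, 4.5, -1.8], [1, 32.5, 9.0, 4.8, -1.8]]
-> (0.466, -0.213, 0.01, 0.05)
[[1, 25.0, 0.0, -0.1, 0.0], [1, 25.0, 0.0, -0.1, 0.0]]
```

Call:
{"op": "carry_out", "data": {"commands": [[[1, 32, 10, 4, -1.8], [1, 32, 10, 4, -1.8], [1, 32, 9, 5, -1.8], [1, 32, 9, 5, -1.8], [1, 32, 9, 5, -1.8], [1, 0, 0, 0, 0]]]}}

```text
time: 2.57
position: [0.4691, -0.2121, 0.0585]
tool_rot: [0.485, 0.513, -0.486, 0.515]
ft_force: [-0.6, 0.2, 0.0]
grip_width: 0.0871
```

Run:
```python
from h import *
plan([(.468,-.214,.010,.055)],1,25)
```

```text
now 2.5667 [ 0.4691 -0.2121  0.0585] phi 0.0568 q6 -0.7 grip 0.0871 tool x [ 0.002 -0.003 -1.   ]
-> (0.468, -0.214, 0.01, 0.055)
[[1, 24.3, -0.7, 0.8, 0.1], [1, 24.3, -0.7, 0.8, 0.1]]
```

Call:
{"op": "carry_out", "data": {"commands": [[[1, 24, -1, 1, 0], [1, 24, -1, 1, 0], [0.2, 0, 0, 0, 0], [0.2, 0, 0, 0, 0], [0.1, 0, 0, 0, 0], [0.1, 0, 0, 0, 0], [0.1, 0, 0, 0, 0], [0.1, 0, 0, 0, 0]]], "force": 45}}

```text
time: 3.23
position: [0.4684, -0.2088, 0.0188]
tool_rot: [0.485, 0.513, -0.485, 0.517]
ft_force: [0.4, -0.2, -0.7]
grip_width: 0.0549
```

Call:
{"op": "carry_out", "data": {"commands": [[[0.1, 0, 0, 0, 0], [0.1, 0, 0, 0, 0], [0.1, 0, 0, 0, 0], [0.1, -5, 0, 0, 0], [0.1, 0, 0, 0, 0]]], "force": 45}}

```text
time: 3.65
position: [0.4695, -0.2097, 0.0273]
tool_rot: [0.485, 0.511, -0.485, 0.518]
ft_force: [-1.3, 0.8, 9.7]
grip_width: 0.0254
```

Run:
```python
from h import *
print(robot.get_obs()['ft_force'])
plan([(.517,-.18,.015,.25)],0.1,25)
```

```text
[-1.33345944  0.83088234  9.73377209]
now 3.65 [ 0.4695 -0.2097  0.0273] phi 0.0591 q6 -0.7 grip 0.0254 tool x [ 0.008 -0.007 -1.   ]
-> (0.517, -0.18, 0.015, 0.25)
[[0.1, 4.2, 16.3, -9.0, -3.6], [0.1, 4.2, 16.9, -7.9, -3.6], [0.1, 4.2, 17.3, -6.8, -3.6]]
```

Call:
{"op": "carry_out", "data": {"commands": [[[0.1, 0, 0, 0, 0], [0.1, 0, 0, 0, 0]]]}}

```text
time: 3.82
position: [0.4695, -0.2097, 0.0276]
tool_rot: [0.485, 0.511, -0.485, 0.518]
ft_force: [0.1, -0.4, -2.8]
grip_width: 0.0256
```

Run:
```python
from h import *
im,m=snap('scene','s2')
w,_=snap('wrist','w2')
o,p,R=tcp();print(p,o['ft_force'],o['moment'],o['grip_width'],R[:,0])
a=cv2.resize(im[170:280,190:360,::-1],(680,440)); b=cv2.resize(w[:,:,::-1],(213,160))
c=np.zeros((600,680,3),np.uint8);c[:440]=a;c[440:,:213]=b;cv2.imwrite('pics/c2.png',c)
```

```text
[ 0.46939911 -0.20969651  0.02737402] [-0.47889001 -0.47172428  0.68522969] [-0.11292505  0.10297947  0.03472442] 0.025597988349725785 [ 0.0080902  -0.00643873 -0.99994654]
```

View pics/c2.png

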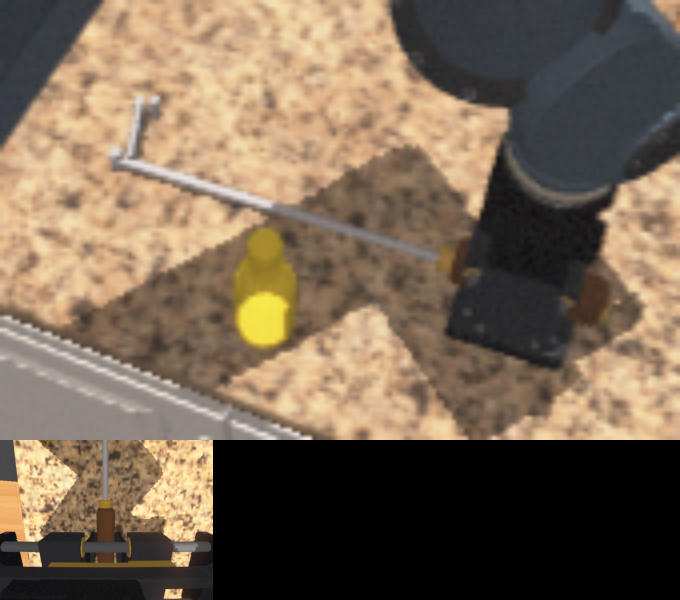

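Hook held, but only by the top of its handle. I'll set it down and regrip deeper.

Call:
{"op": "carry_out", "data": {"commands": [[[0.1, 5, 0, 0, 0], [0.1, 2, 0, 0, 0], [0.5, 0, 0, 0, 0], [0.5, 0, 0, 0, 0], [0.5, 5, 0, 0, 0], [0.5, 5, 0, 0, 0], [0.5, 4, 0, 0, 0]]]}}

```text
time: 4.5
position: [0.4699, -0.2109, 0.0116]
tool_rot: [0.485, 0.51, -0.485, 0.52]
ft_force: [-0.5, -0.4, 0.8]
grip_width: 0.0424
```

Run:
```python
from h import *
plan([(.468,-.2145,.010,.055)],.5,25)
```

```text
now 4.5 [ 0.4699 -0.2109  0.0116] phi 0.0608 q6 -0.7 grip 0.0424 tool x [ 0.01 -0.01 -1.  ]
-> (0.468, -0.2145, 0.01, 0.055)
[[0.5, 1.6, -2.1, 3.5, 0.3]]
```

Call:
{"op": "carry_out", "data": {"commands": [[[0.1, 1, 0, 1, 0], [0.1, 1, 0, 0, 0], [0.1, 1, 0, 0, 0], [0.1, 0, 0, 0, 0], [0.1, 0, 0, 0, 0], [0.1, 0, 0, 0, 0]]], "force": 50}}

```text
time: 5.0
position: [0.4688, -0.2112, 0.0053]
tool_rot: [0.485, 0.512, -0.485, 0.518]
ft_force: [0.4, 0.8, -0.8]
grip_width: 0.0259
```

Run:
```python
from h import *
o,p,R=tcp(); plan([(p[0],p[1],p[2]+.006,.055),(.517,-.19,p[2]+.006,.25)],.1,20)
```

```text
now 5.0 [ 0.4688 -0.2112  0.0053] phi 0.0602 q6 -0.7 grip 0.0259 tool x [ 0.006 -0.007 -1.   ]
-> (np.float64(0.4688472100470529), np.float64(-0.2112082932807253), np.float64(0.011311870213687172), 0.055)
[[0.1, -6.0, 0.0, 0.0, 0.3]]
-> (0.517, -0.19, np.float64(0.011311870213687172), 0.25)
[[0.1, 0.1, 16.4, -6.2, -3.7], [0.1, 0.1, 16.8, -5.1, -3.7], [0.1, 0.1, 17.1, -4.0, -3.7]]
```

Call:
{"op": "carry_out", "data": {"commands": [[[0.1, -7, 0, 0, 0], [0.1, -1, 16, -6, -3.7], [0.1, 0, 17, -5, -3.7], [0.1, 0, 17, -4, -3.7], [0.1, 0, 3, 0, -1]]]}}

```text
time: 5.42
position: [0.5186, -0.1881, 0.0145]
tool_rot: [0.425, 0.563, -0.427, 0.566]
ft_force: [-0.3, -0.8, -2.3]
grip_width: 0.0254
```

Run:
```python
from h import *
im,m=snap('top','t2')
print(robot.get_obs()['ft_force'])
plan([(.517,-.13,.011,.25),(.517,.095,.011,.25)],.1,28)
cv2.imwrite('pics/c3.png',cv2.resize(im[160:270,85:385,::-1],(800,293),interpolation=cv2.INTER_CUBIC))
```

```text
[ 0.94527313  0.10961288 -1.64987715]
now 5.4667 [ 0.5179 -0.1882  0.0144] phi 0.2775 q6 -0.82 grip 0.0259 tool x [ 0.002 -0.004 -1.   ]
-> (0.517, -0.13, 0.011, 0.25)
[[0.1, 1.1, 5.0, -18.7, 0.5], [0.1, 1.1, 4.9, -18.8, 0.5], [0.1, 1.1, 4.7, -18.8, 0.5]]
-> (0.517, 0.095, 0.011, 0.25)
[[0.1, -0.1, 6.2, -24.2, 0.0], [0.1, -0.1, 6.2, -24.2, 0.0], [0.1, -0.1, 6.2, -24.2, 0.0], [0.1, -0.1, 6.2, -24.2, 0.0], [0.1, -0.1, 6.2, -24.2, 0.0], [0.1, -0.1, 6.2, -24.2, 0.0], [0.1, -0.1, 6.2, -24.2, 0.0], [0.1, -0.1, 6.2, -24.2, 0.0], [0.1, -0.1, 6.2, -24.2, 0.0]]
```

View pics/c3.png

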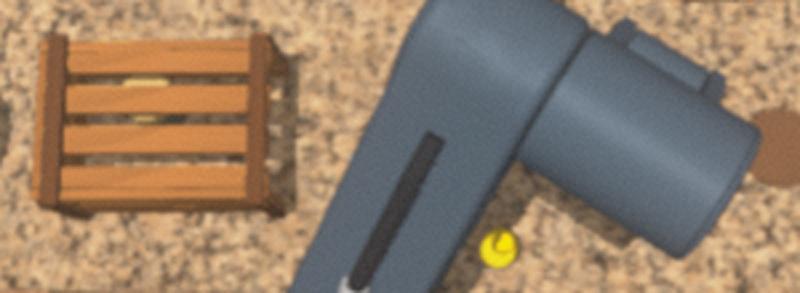

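Top view: cubby and lid unchanged, hook hidden under the forearm. I advance to the mouth, then check the blade with the scene camera.

Call:
{"op": "carry_out", "data": {"commands": [[[0.1, 1, 5, -19, 0.6], [0.1, 1, 5, -19, 0.5], [0.1, 1, 5, -19, 0.5], [0.1, 1, 1, -4, 0]]]}}

```text
time: 5.8
position: [0.5152, -0.1259, 0.0106]
tool_rot: [0.435, 0.555, -0.438, 0.558]
ft_force: [-0.5, 0.4, -2.0]
grip_width: 0.0258
```

Run:
```python
from h import *
im,m=snap('scene','s3')
o,p,R=tcp(); ps=phi(R); h=p-.0035*np.array([-np.sin(ps),np.cos(ps),0]); X=np.array([-np.sin(ps),np.cos(ps),0]);Y=np.array([-np.cos(ps),-np.sin(ps),0]);z=np.array([0,0,1])*(p[2]-.0053+.014)
h[2]=0
print('tip',h+.304*X-.051*Y,'post',h+.315*X)
S=4;c=cv2.resize(im[110:255,90:290,::-1],(800,580),interpolation=cv2.INTER_CUBIC)
for q in (h+.304*X-.051*Y+z,h+.315*X+z,h+.1*X+z):
  u,v=proj(m,q); cv2.circle(c,(int((u-90)*S),int((v-110)*S)),3,(255,0,255),1)
cv2.imwrite('pics/c4.png',c)
plan([(.517,.0,.012,.25),(.517,.095,.012,.25)],.1,28)
```

```text
tip [0.49292816 0.17765374 0.        ] post [0.44077768 0.17612802 0.        ]
now 5.85 [ 0.5153 -0.1263  0.0105] phi 0.2417 q6 -0.68 grip 0.026 tool x [ 0.001 -0.005 -1.   ]
-> (0.517, 0.0, 0.012, 0.25)
[[0.1, -0.4, 6.4, -24.4, -0.1], [0.1, -0.4, 6.4, -24.4, -0.1], [0.1, -0.4, 6.5, -24.4, -0.1], [0.1, -0.4, 6.5, -24.4, -0.1], [0.1, -0.4, 6.5, -24.4, -0.1]]
-> (0.517, 0.095, 0.012, 0.25)
[[0.1, -0.1, 5.9, -23.0, -0.0], [0.1, -0.1, 5.9, -23.0, -0.0], [0.1, -0.1, 5.9, -23.0, -0.0], [0.1, -0.1, 5.9, -23.0, -0.0]]
```

View pics/c4.png

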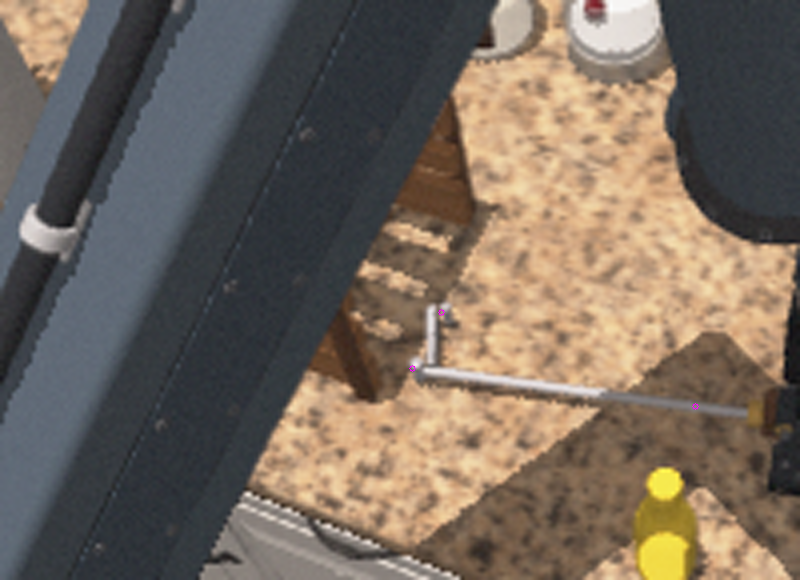

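Scene crop: the projected hook model (circles) lies on the real blade tip (440,312) and post (413,368), at the mouth and clear of it. Inserting.

Call:
{"op": "carry_out", "data": {"commands": [[[0.1, 0, 6, -24, 0], [0.1, 0, 6, -24, 0], [0.1, 0, 6, -24, 0], [0.1, 0, 6, -24, 0], [0.1, 0, 6, -24, 0]]]}}

```text
time: 6.27
position: [0.5182, -0.0095, 0.01]
tool_rot: [0.438, 0.55, -0.441, 0.558]
ft_force: [0.8, 0.3, -2.0]
grip_width: 0.0256
```

```bash
cat >> h.py <<'E'
def hook():
    o,p,R=tcp(); ps=phi(R); X=np.array([-np.sin(ps),np.cos(ps),0]);Y=np.array([-np.cos(ps),-np.sin(ps),0]); h=p-.0035*X; h[2]=p[2]-.0053
    print('tip',(h+.304*X-.051*Y).round(4),'post',(h+.315*X).round(4),'F',np.round(o['ft_force'],1))
E
python3 - <<'E'
from h import *
hook(); plan([(.516,.097,.011,.245)],.1,24)
E
```

```text
tip [0.4994 0.2947 0.0047] post [0.4473 0.2938 0.0047] F [ 0.8  0.3 -2. ]
now 6.2667 [ 0.5182 -0.0095  0.01  ] phi 0.2295 q6 -0.44 grip 0.0256 tool x [ 0.006 -0.011 -1.   ]
-> (0.516, 0.097, 0.011, 0.245)
[[0.1, -0.4, 4.4, -20.8, -0.2], [0.1, -0.4, 4.5, -20.8, -0.2], [0.1, -0.4, 4.6, -20.8, -0.2], [0.1, -0.4, 4.6, -20.8, -0.2], [0.1, -0.4, 4.7, -20.8, -0.2]]
```

Call:
{"op": "carry_out", "data": {"commands": [[[0.1, 0, -6, 0, -1.2], [0.1, 0, 5, -21, -0.4], [0.1, 0, 4, -21, -0.4], [0.1, 0, 4, -21, -0.3]]]}}

```text
time: 6.6
position: [0.5105, 0.0512, 0.0098]
tool_rot: [0.428, 0.557, -0.43, 0.568]
ft_force: [2.1, -1.2, -1.8]
grip_width: 0.0256
```

Run:
```python
from h import *
hook(); plan([(.515,.099,.011,.25)],.1,24)
```

```text
tip [0.4804 0.3545 0.0045] post [0.4283 0.3517 0.0045] F [ 2.1 -1.2 -1.8]
now 6.6 [0.5105 0.0512 0.0098] phi 0.2672 q6 -0.36 grip 0.0256 tool x [ 0.011 -0.012 -1.   ]
-> (0.515, 0.099, 0.011, 0.25)
[[0.1, -0.9, 8.5, -22.4, 0.5], [0.1, -0.9, 8.3, -22.5, 0.5]]
```

Call:
{"op": "carry_out", "data": {"commands": [[[0.1, 0, 7, 0, 0.6], [0.1, -1, 7, -20, 0.4], [0.1, -1, 6, -20, 0], [0.1, -1, 2, -8, 0]]]}}

```text
time: 6.93
position: [0.522, 0.1007, 0.0127]
tool_rot: [0.434, 0.551, -0.436, 0.564]
ft_force: [-0.0, 0.6, -2.1]
grip_width: 0.0256
```

Run:
```python
from h import *
hook(); plan([(.518,.097,.011,.25),(.519,.097,.011,.085)],.1,24)
```

```text
tip [0.4983 0.4045 0.0074] post [0.4461 0.4028 0.0074] F [-0.   0.6 -2.1]
now 6.9333 [0.522  0.1007 0.0127] phi 0.2461 q6 -0.24 grip 0.0256 tool x [ 0.012 -0.014 -1.   ]
-> (0.518, 0.097, 0.011, 0.25)
[[0.1, 1.7, -4.8, 2.6, -0.2]]
-> (0.519, 0.097, 0.011, 0.085)
[[0.1, 0.0, 0.5, 0.1, 4.7], [0.1, 0.0, 0.5, 0.1, 4.7]]
```

Call:
{"op": "carry_out", "data": {"commands": [[[0.1, 1, -4, 1, 3], [0.1, 0, 0, 0, 3.2], [0.1, 0, 0, 0, 3.2], [0.1, 0, 0, 0, 0]]]}}

```text
time: 7.27
position: [0.5205, 0.095, 0.0121]
tool_rot: [0.48, 0.511, -0.481, 0.526]
ft_force: [-0.2, 0.5, -2.0]
grip_width: 0.0258
```

Run:
```python
from h import *
im,m=snap('top','t4')
hook(); plan([(.519,.06,.010,.085),(.519,-.03,.010,.085)],.1,20)
cv2.imwrite('pics/c5.png',cv2.resize(im[165:255,85:245,::-1],(800,450),interpolation=cv2.INTER_CUBIC))
```

```text
tip [0.5481 0.3984 0.0069] post [0.4964 0.4054 0.0069] F [-0.3  0.  -2.5]
now 7.3167 [0.5208 0.0948 0.0122] phi 0.0786 q6 -0.08 grip 0.0258 tool x [ 0.015 -0.016 -1.   ]
-> (0.519, 0.06, 0.01, 0.085)
[[0.1, 1.4, -2.3, 17.3, -0.2], [0.1, 1.4, -2.3, 17.3, -0.2]]
-> (0.519, -0.03, 0.01, 0.085)
[[0.1, 0.3, -1.5, 17.9, 0.0], [0.1, 0.3, -1.5, 17.9, 0.0], [0.1, 0.3, -1.5, 17.9, 0.0], [0.1, 0.3, -1.5, 17.9, 0.0], [0.1, 0.3, -1.5, 17.9, 0.0]]
```

View pics/c5.png

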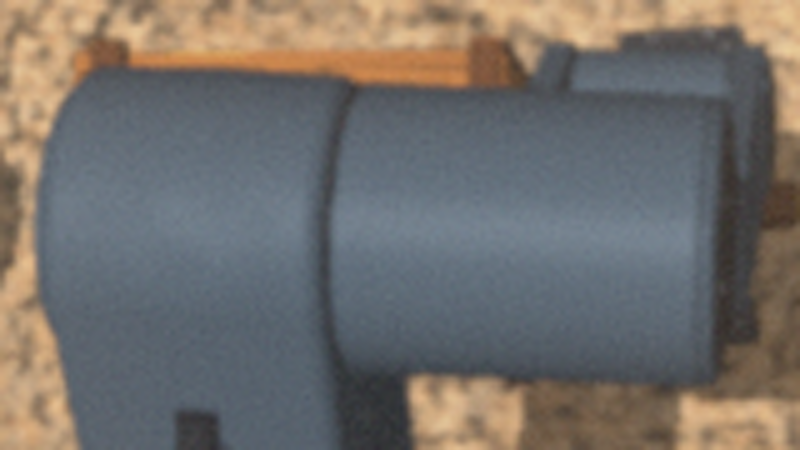

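The forearm hides the tin from above, and force is near zero. I pull gently.

Call:
{"op": "carry_out", "data": {"commands": [[[0.1, 1, -1, 8, 0], [0.1, 1, -1, 8, 0], [0.1, 0, -1, 8, 0], [0.1, 0, -1, 9, 0], [0.1, 0, -1, 10, 0], [0.1, 0, -1, 10, 0], [0.1, 0, -1, 10, 0], [0.1, 0, -1, 10, 0]]]}}

```text
time: 7.98
position: [0.5188, 0.0121, 0.0112]
tool_rot: [0.478, 0.512, -0.48, 0.528]
ft_force: [1.0, 0.8, -1.8]
grip_width: 0.0253
```

Run:
```python
from h import *
hook(); plan([(.519,-.1,.010,.085)],.1,12)
```

```text
tip [0.545  0.3158 0.0059] post [0.4933 0.3225 0.0059] F [ 1.   0.8 -1.8]
now 7.9833 [0.5188 0.0121 0.0112] phi 0.082 q6 -0.24 grip 0.0253 tool x [ 0.015 -0.016 -1.   ]
-> (0.519, -0.1, 0.01, 0.085)
[[0.1, 0.3, -0.9, 11.2, -0.0], [0.1, 0.3, -0.9, 11.2, -0.0], [0.1, 0.3, -0.9, 11.2, -0.0], [0.1, 0.3, -0.9, 11.2, -0.0], [0.1, 0.3, -0.9, 11.2, -0.0], [0.1, 0.3, -0.9, 11.2, -0.0], [0.1, 0.3, -0.9, 11.2, -0.0], [0.1, 0.3, -0.9, 11.2, -0.0], [0.1, 0.3, -0.9, 11.2, -0.0], [0.1, 0.3, -0.9, 11.2, -0.0]]
```

Call:
{"op": "carry_out", "data": {"commands": [[[0.1, 0, -1, 11, 0], [0.1, 0, -1, 11, 0], [0.1, 0, -1, 11, 0], [0.1, 0, -1, 11, 0], [0.1, 0, -1, 11, 0], [0.1, 0, -1, 11, 0], [0.1, 0, -1, 11, 0], [0.1, 0, -1, 11, 0]]]}}

```text
time: 8.65
position: [0.5171, -0.0866, 0.0126]
tool_rot: [0.478, 0.513, -0.48, 0.528]
ft_force: [0.1, 0.7, -2.4]
grip_width: 0.0258
```

Run:
```python
from h import *
im,m=snap('scene','s5')
hook(); plan([(.519,-.15,.010,.085)],.1,12)
cv2.imwrite('pics/c6.png',cv2.resize(im[90:240,90:310,::-1],(800,545),interpolation=cv2.INTER_CUBIC))
```

```text
tip [0.5445 0.2148 0.0074] post [0.4927 0.2216 0.0074] F [ 0.9 -1.4 -1.4]
now 8.7 [ 0.518  -0.0889  0.0127] phi 0.0811 q6 -0.44 grip 0.0259 tool x [ 0.015 -0.018 -1.   ]
-> (0.519, -0.15, 0.01, 0.085)
[[0.1, 0.6, -0.7, 10.2, -0.0], [0.1, 0.6, -0.7, 10.2, -0.0], [0.1, 0.6, -0.7, 10.2, -0.0], [0.1, 0.6, -0.7, 10.2, -0.0], [0.1, 0.6, -0.7, 10.2, -0.0], [0.1, 0.6, -0.7, 10.2, -0.0]]
```

View pics/c6.png

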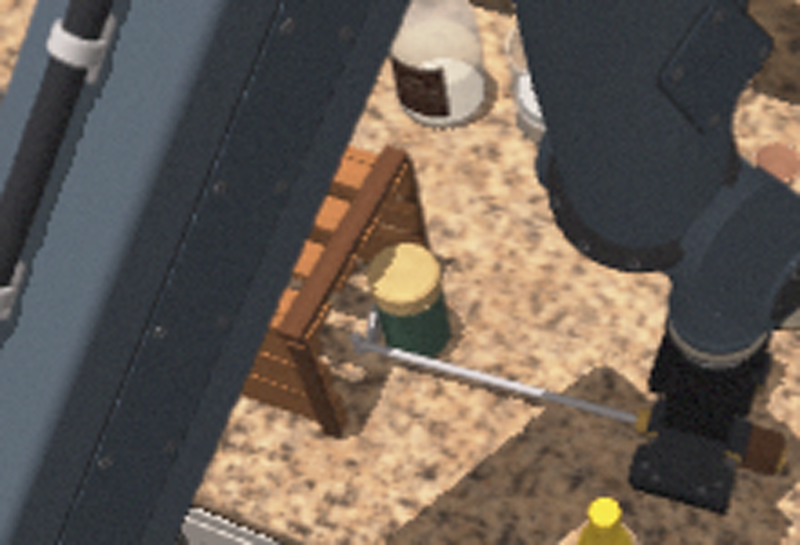

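The tin is upright in the hook's corner at the mouth (lid at crop (405,275)), and the gripper is clear of the yellow bottle. I keep drawing.

Call:
{"op": "carry_out", "data": {"commands": [[[0.1, 1, -1, 11, 0], [0.1, 1, -1, 11, 0], [0.1, 0, -1, 11, 0], [0.1, 0, -1, 11, 0], [0.1, 0, -1, 11, 0], [0.1, 0, -1, 11, 0], [0.1, 0, -1, 11, 0], [0.1, 0, -1, 10, 0]]]}}

```text
time: 9.37
position: [0.5156, -0.1823, 0.0122]
tool_rot: [0.479, 0.513, -0.48, 0.527]
ft_force: [0.2, 1.1, -2.9]
grip_width: 0.0259
```

Call:
{"op": "carry_out", "data": {"commands": [[[0.1, 0, -1, 10, 0], [0.1, 0, -1, 8, 0], [0.1, 0, -1, 6, 0], [0.1, 0, 0, 2, 0], [0.1, 0, 0, 0, 0], [0.1, 0, 0, 0, 0]]]}}

```text
time: 9.87
position: [0.5145, -0.2148, 0.0126]
tool_rot: [0.479, 0.511, -0.481, 0.527]
ft_force: [0.6, 0.9, -2.3]
grip_width: 0.0255
```

Run:
```python
from h import *
hook(); plan([(.519,-.21,.0055,.085)],.1,12)
```

```text
tip [0.5421 0.0887 0.0073] post [0.4904 0.0958 0.0073] F [ 0.6  0.9 -2.3]
now 9.8667 [ 0.5145 -0.2148  0.0126] phi 0.0776 q6 -0.66 grip 0.0255 tool x [ 0.014 -0.017 -1.   ]
-> (0.519, -0.21, 0.0055, 0.085)
[[0.1, 7.1, 4.7, -4.6, -0.4]]
```

Call:
{"op": "carry_out", "data": {"commands": [[[0.1, 0, 0, -6, 0], [0.1, 4, 0, 0, 0], [0.1, 3, 0, 0, 0], [0.1, 2, 0, 0, 0], [0.1, 0, 0, 0, 0]]]}}

```text
time: 10.28
position: [0.5147, -0.2075, 0.006]
tool_rot: [0.478, 0.512, -0.481, 0.528]
ft_force: [-0.7, -0.8, -1.2]
grip_width: 0.026
```

Run:
```python
from h import *
hook(); plan([(.519,-.21,.0055,.085)],.1,12)
```

```text
tip [0.5412 0.0961 0.0007] post [0.4895 0.1029 0.0007] F [-0.7 -0.8 -1.2]
now 10.2833 [ 0.5147 -0.2075  0.006 ] phi 0.0812 q6 -0.65 grip 0.026 tool x [ 0.015 -0.018 -1.   ]
-> (0.519, -0.21, 0.0055, 0.085)
[[0.1, 0.6, 4.0, 2.8, -0.2]]
```

Down. I release, rise, and look.

Call:
{"op": "carry_out", "data": {"commands": [[[0.1, 1, 0, 0, 0], [0.6, 0, 0, 0, 0], [0.6, 0, 0, 0, 0], [0.6, 0, 0, 0, 0], [0.6, -15, 0, 0, 0], [0.8, -35, 0, 0, 0], [1, -40, 0, 0, 0], [1, -40, 0, 0, 0]]]}}

```text
time: 10.95
position: [0.5085, -0.2012, 0.1291]
tool_rot: [0.477, 0.519, -0.481, 0.521]
ft_force: [-0.1, 0.4, 0.0]
grip_width: 0.0643
```

Call:
{"op": "carry_out", "data": {"commands": [[[1, -40, 0, 0, 0], [1, -40, 0, 0, 0], [1, 0, 0, -38, 0], [1, 0, 0, -38, 0], [1, 0, 0, 0, 0]]]}}

```text
time: 11.37
position: [0.5081, -0.1272, 0.2218]
tool_rot: [0.481, 0.51, -0.481, 0.528]
ft_force: [-0.6, 0.2, 0.3]
grip_width: 0.0864
```

Run:
```python
from h import *
w,m=snap('wrist','w6'); s,n=snap('scene','s6')
cv2.imwrite('pics/c7.png',np.vstack([cv2.resize(w,(640,480))[:300],cv2.resize(s[130:280,190:430],(480,300)).copy() if 0 else np.pad(cv2.resize(s[130:280,190:430],(480,300)),((0,0),(0,160),(0,0)))])[:,:,::-1])
plan([(.52,.05,.2,.085)],1,40)
```

```text
now 11.4667 [ 0.5092 -0.1311  0.2211] phi 0.076 q6 -0.53 grip 0.0864 tool x [ 0.019 -0.02  -1.   ]
-> (0.52, 0.05, 0.2, 0.085)
[[1, 3.5, 4.8, -36.0, -0.1], [1, 3.5, 4.9, -36.0, -0.1], [1, 3.5, 5.0, -36.0, -0.1], [1, 3.5, 5.0, -36.0, -0.1], [1, 3.5, 5.1, -36.0, -0.1]]
```

View pics/c7.png

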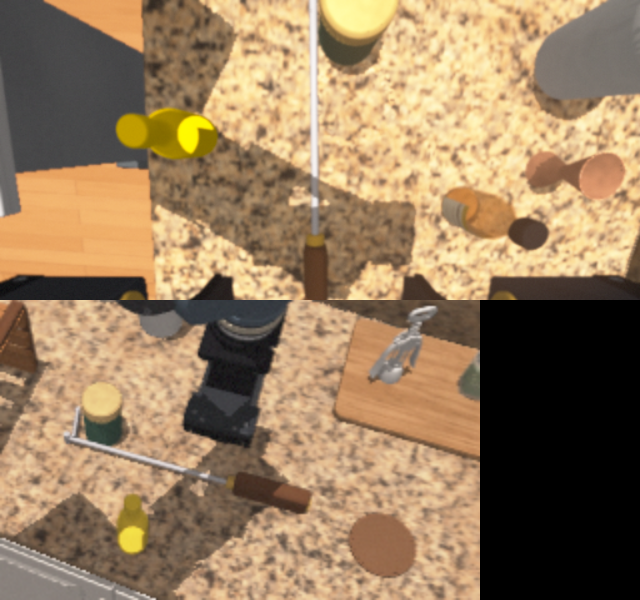

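The tin stands upright at scene (241,178), the hook lies flat, both bottles stand, and the coaster is clear of the handle.

Run:
```python
from h import *
n=dict(np.load('pics/s6.npz')); m=dict(np.load('pics/w6.npz'))
# lid segmentation in scene
im=cv2.imread('pics/s6.png'); 
print('scene',onz(n,241,178.5,.098),'foot', onz(n,241.5,198,.049))
print('wrist L/R edge',onz(m,320*.8,8*.8,.098),onz(m,397*.8,8*.8,.098),onz(m,358*.8,45*.8,.098))
s=cv2.cvtColor(im,cv2.COLOR_BGR2HSV)[170:190,228:256]
plan([(.528,.02,.2,.085)],1,40)
```

```text
scene [0.52858495 0.0542038  0.098     ] foot [0.49450201 0.03975903 0.049     ]
wrist L/R edge [0.49917617 0.04452367 0.098     ] [0.55589283 0.04951535 0.098     ] [0.52967857 0.02211428 0.098     ]
now 11.4667 [ 0.5092 -0.1311  0.2211] phi 0.076 q6 -0.53 grip 0.0864 tool x [ 0.019 -0.02  -1.   ]
-> (0.528, 0.02, 0.2, 0.085)
[[1, 4.6, 7.5, -37.4, -0.1], [1, 4.6, 7.5, -37.4, -0.1], [1, 4.6, 7.6, -37.4, -0.1], [1, 4.6, 7.7, -37.4, -0.1]]
```

Call:
{"op": "carry_out", "data": {"commands": [[[1, 0, 4, -36, 0], [1, 0, 4, -36, 0], [1, 0, 0, 0, 0]]]}}

```text
time: 11.72
position: [0.5134, -0.0614, 0.2183]
tool_rot: [0.481, 0.506, -0.483, 0.528]
ft_force: [-0.8, 0.1, 0.5]
grip_width: 0.0875
```

Run:
```python
from h import *
w,m=snap('wrist','w7')
cv2.imwrite('pics/c8.png',w[:280,:,::-1])
h=cv2.cvtColor(w,cv2.COLOR_RGB2HSV); k=((h[...,0]>18)&(h[...,0]<30)&(h[...,1]>90)&(h[...,2]>120)).astype(np.uint8)[:230]
k=cv2.morphologyEx(k,cv2.MORPH_OPEN,np.ones((5,5),np.uint8))
N,l,st,ce=cv2.connectedComponentsWithStats(k)
for i in range(1,N):
  if st[i,4]>300: print(st[i],ce[i].round(1),onz(m,*ce[i],.098).round(4))
print(proj(m,(.535,.052,.098)))
plan([(.535,.052,.12,.085)],1,40)
```

```text
[ 245   37   60   64 2876] [276.2  68.3] [0.5288 0.0575 0.098 ]
[  91  142   78   52 2481] [131.7 167.3] [ 0.3873 -0.0477  0.098 ]
(282.10682122246476, 74.93180327268048)
now 11.7667 [ 0.514  -0.0639  0.2183] phi 0.0697 q6 -0.39 grip 0.0871 tool x [ 0.021 -0.025 -0.999]
-> (0.535, 0.052, 0.12, 0.085)
[[1, 24.0, 6.8, -29.2, -0.2], [1, 24.0, 6.9, -29.1, -0.2], [1, 24.0, 7.0, -29.1, -0.2], [1, 24.0, 7.1, -29.1, -0.2]]
```

View pics/c8.png

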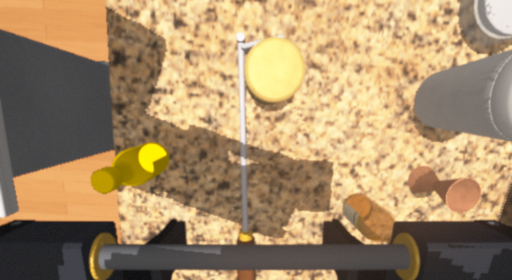

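Tin lid at (275,69), which puts its axis at about (0.529, 0.056). Approaching above it.

Call:
{"op": "carry_out", "data": {"commands": [[[1, 12, 6, -32, 0], [1, 12, 6, -32, 0], [1, 12, 6, -32, 0], [1, 8, 3, -16, 0], [1, 0, 0, 0, 0]]]}}

```text
time: 12.18
position: [0.5342, 0.0417, 0.168]
tool_rot: [0.482, 0.501, -0.487, 0.529]
ft_force: [-0.6, 0.4, 0.1]
grip_width: 0.087
```

Run:
```python
from h import *
plan([(.529,.056,.12,.07),(.529,.056,.047,.07)],1,30)
```

```text
now 12.1833 [0.5342 0.0417 0.168 ] phi 0.0609 q6 -0.15 grip 0.087 tool x [ 0.024 -0.031 -0.999]
-> (0.529, 0.056, 0.12, 0.07)
[[1, 23.7, -2.7, -8.1, -0.3], [1, 23.7, -2.7, -8.1, -0.3]]
-> (0.529, 0.056, 0.047, 0.07)
[[1, 24.3, -0.5, -0.8, 0.0], [1, 24.3, -0.5, -0.8, 0.0], [1, 24.3, -0.5, -0.8, 0.0]]
```

Call:
{"op": "carry_out", "data": {"commands": [[[1, 20, -3, -9, 0], [1, 20, -3, -9, 0], [1, 2, 0, 0, 0]]]}}

```text
time: 12.43
position: [0.5318, 0.0536, 0.124]
tool_rot: [0.483, 0.499, -0.487, 0.53]
ft_force: [-0.3, 0.5, -0.2]
grip_width: 0.087
```

Run:
```python
from h import *
plan([(.529,.056,.047,.065)],1,25)
```

```text
now 12.4333 [0.5318 0.0536 0.124 ] phi 0.0603 q6 -0.12 grip 0.087 tool x [ 0.028 -0.035 -0.999]
-> (0.529, 0.056, 0.047, 0.065)
[[1, 19.2, -1.2, -1.3, -0.1], [1, 19.2, -1.2, -1.3, -0.1], [1, 19.2, -1.2, -1.3, -0.1], [1, 19.2, -1.2, -1.3, -0.1]]
```

Call:
{"op": "carry_out", "data": {"commands": [[[1, 19, -1, -2, 0], [1, 19, -1, -2, 0], [1, 19, -1, -2, 0], [1, 17, -1, -2, 0], [1, 4, 0, 0, 0]]]}}

```text
time: 12.85
position: [0.5368, 0.0482, 0.0456]
tool_rot: [0.485, 0.495, -0.487, 0.532]
ft_force: [-0.4, -0.9, 0.0]
grip_width: 0.0872
```

Run:
```python
from h import *
plan([(.529,.056,.048,.065)],1,25)
```

```text
now 12.85 [0.5368 0.0482 0.0456] phi 0.0555 q6 -0.1 grip 0.0872 tool x [ 0.036 -0.039 -0.999]
-> (0.529, 0.056, 0.048, 0.065)
[[1, -3.0, -7.3, -8.1, -0.5]]
```

Call:
{"op": "carry_out", "data": {"commands": [[[1, -2, -7, -9, 0], [1, 0, 0, 0, 0], [0.5, 0, 0, 0, 0], [0.5, 0, 0, 0, 0], [0.5, 0, 0, 0, 0], [0.5, 0, 0, 0, 0], [0.5, 0, 0, 0, 0], [0.5, 0, 0, 0, 0]]], "force": 20}}

```text
time: 13.52
position: [0.532, 0.0531, 0.0519]
tool_rot: [0.486, 0.492, -0.487, 0.533]
ft_force: [-0.7, 0.6, -2.2]
grip_width: 0.0597
```

Call:
{"op": "carry_out", "data": {"commands": [[[0.5, 0, 0, 0, 0], [0.5, 0, 0, 0, 0], [0.5, -10, 0, 0, 0], [0.5, -15, 0, 0, 0], [0.5, -20, 0, 0, 0], [0.5, 0, 0, 0, 0]]]}}

```text
time: 14.02
position: [0.5293, 0.0555, 0.0979]
tool_rot: [0.486, 0.493, -0.488, 0.532]
ft_force: [1.0, -0.7, -2.4]
grip_width: 0.0584
```

Run:
```python
from h import *
print(tcp()[0]['ft_force']);plan([(.525,.03,.10,.05),(.507,-.385,.10,.05)],.5,30)
```

```text
[ 0.95553476 -0.72155398 -2.36179407]
now 14.0167 [0.5293 0.0555 0.0979] phi 0.0529 q6 -0.09 grip 0.0584 tool x [ 0.039 -0.041 -0.998]
-> (0.525, 0.03, 0.1, 0.05)
[[0.5, -1.3, -5.6, 25.3, 0.2]]
-> (0.507, -0.385, 0.1, 0.05)
[[0.5, 1.2, -2.8, 29.5, 0.0], [0.5, 1.2, -2.8, 29.5, 0.0], [0.5, 1.2, -2.8, 29.5, 0.0], [0.5, 1.2, -2.8, 29.5, 0.0], [0.5, 1.2, -2.8, 29.5, 0.0], [0.5, 1.2, -2.8, 29.5, 0.0], [0.5, 1.2, -2.8, 29.5, 0.0], [0.5, 1.2, -2.8, 29.5, 0.0], [0.5, 1.2, -2.8, 29.5, 0.0], [0.5, 1.2, -2.8, 29.5, 0.0], [0.5, 1.2, -2.8, 29.5, 0.0], [0.5, 1.2, -2.8, 29.5, 0.0], [0.5, 1.2, -2.8, 29.5, 0.0], [0.5, 1.2, -2.8, 29.5, 0.0]]
```

Tin lifted about 45 mm. Carrying it to the coaster.

Call:
{"op": "carry_out", "data": {"commands": [[[0.5, -1, -5, 25, 0], [0.5, 1, -3, 29, 0], [0.5, 1, -3, 29, 0], [0.5, 1, -3, 29, 0], [0.5, 1, -3, 29, 0], [0.5, 1, -3, 29, 0], [0.5, 1, -3, 29, 0], [0.5, 1, -3, 29, 0]]]}}

```text
time: 14.68
position: [0.5161, -0.1758, 0.1008]
tool_rot: [0.484, 0.495, -0.483, 0.536]
ft_force: [0.6, 0.7, -1.4]
grip_width: 0.0586
```

Run:
```python
from h import *
plan([(.507,-.388,.10,.05)],.5,30)
```

```text
now 14.6833 [ 0.5161 -0.1758  0.1008] phi 0.0656 q6 -0.58 grip 0.0586 tool x [ 0.043 -0.038 -0.998]
-> (0.507, -0.388, 0.1, 0.05)
[[0.5, 1.1, -2.9, 26.4, 0.1], [0.5, 1.1, -2.8, 26.4, 0.1], [0.5, 1.1, -2.8, 26.4, 0.1], [0.5, 1.1, -2.7, 26.4, 0.1], [0.5, 1.1, -2.7, 26.4, 0.1], [0.5, 1.1, -2.6, 26.4, 0.1], [0.5, 1.1, -2.6, 26.4, 0.1], [0.5, 1.1, -2.5, 26.4, 0.1]]
```

Call:
{"op": "carry_out", "data": {"commands": [[[0.5, 1, -3, 26, 0], [0.5, 1, -3, 26, 0], [0.5, 1, -3, 26, 0], [0.5, 1, -3, 26, 0], [0.5, 1, -3, 26, 0], [0.5, 1, -3, 26, 0], [0.5, 1, -2, 26, 0], [0.5, 1, -2, 20, 0]]]}}

```text
time: 15.35
position: [0.5034, -0.3908, 0.0963]
tool_rot: [0.485, 0.496, -0.484, 0.534]
ft_force: [0.0, -0.6, -1.6]
grip_width: 0.0585
```

Run:
```python
from h import *
plan([(.507,-.388,.075,.05)],.5,25)
```

```text
now 15.35 [ 0.5034 -0.3908  0.0963] phi 0.0621 q6 -0.9 grip 0.0585 tool x [ 0.04  -0.037 -0.999]
-> (0.507, -0.388, 0.075, 0.05)
[[0.5, 21.3, 2.9, -3.4, 0.7]]
```

Call:
{"op": "carry_out", "data": {"commands": [[[0.5, 14, 3, -3, 0], [0.5, 10, 1, -1, 0], [0.5, 0, 0, 0, 0]]]}}

```text
time: 15.6
position: [0.508, -0.3952, 0.0709]
tool_rot: [0.485, 0.492, -0.486, 0.535]
ft_force: [0.9, 0.2, -3.2]
grip_width: 0.0588
```

Run:
```python
from h import *
s,m=snap('scene','s9'); w,n=snap('wrist','w9')
cv2.imwrite('pics/c9.png',np.hstack([cv2.resize(s[180:290,310:440],(472,400),interpolation=cv2.INTER_CUBIC),cv2.resize(w,(320,240))[np.r_[0:240,[0]*160]]])[:,:,::-1])
plan([(.507,-.388,.058,.05)],.5,25)
```

```text
now 15.7 [ 0.5082 -0.3945  0.0721] phi 0.057 q6 -0.89 grip 0.0584 tool x [ 0.043 -0.043 -0.998]
-> (0.507, -0.388, 0.058, 0.05)
[[0.5, 13.7, -1.4, -7.2, 0.4]]
```

View pics/c9.png

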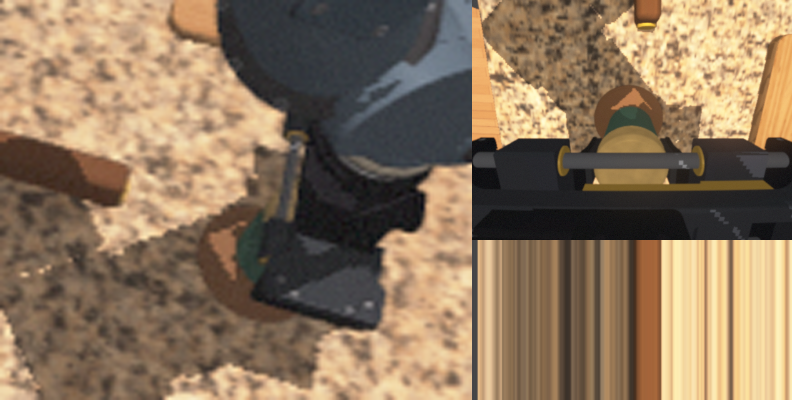

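Tin over the coaster; it needs about 6 mm towards +y. Lowering with that correction.

Call:
{"op": "carry_out", "data": {"commands": [[[0.5, 6, -1, -7, 0], [0.5, 6, 0, -1, 0], [0.5, 3, 0, -1, 0], [0.5, 1, 0, 0, 0]]]}}

```text
time: 16.03
position: [0.5085, -0.3849, 0.058]
tool_rot: [0.483, 0.492, -0.485, 0.538]
ft_force: [-3.2, -1.0, 9.4]
grip_width: 0.0584
```

Run:
```python
from h import *
print(tcp()[0]['ft_force']);plan([(.507,-.388,.0575,.05)],.5,25)
```

```text
[-3.17799897 -0.96682975  9.3912311 ]
now 16.0333 [ 0.5085 -0.3849  0.058 ] phi 0.0627 q6 -0.89 grip 0.0584 tool x [ 0.045 -0.047 -0.998]
-> (0.507, -0.388, 0.0575, 0.05)
[[0.5, 0.5, -1.7, 3.0, 0.7]]
```

Contact made (9 N). Releasing and rising.

Call:
{"op": "carry_out", "data": {"commands": [[[0.8, 0, 0, 0, 0], [1, 0, 0, 0, 0], [1, 0, 0, 0, 0], [1, 0, 0, 0, 0], [1, 0, 0, 0, 0], [1, -10, 0, 0, 0], [1, -25, 0, 0, 0], [1, -35, 0, 0, 0]]]}}

```text
time: 16.7
position: [0.5031, -0.3763, 0.1244]
tool_rot: [0.483, 0.497, -0.484, 0.534]
ft_force: [0.4, -0.4, 0.3]
grip_width: 0.0867
```

Call:
{"op": "carry_out", "data": {"commands": [[[1, -38, 0, 0, 0], [1, -38, 0, 0, 0], [1, -38, 0, 30, 0], [1, -20, 0, 38, 0], [1, 0, 0, 38, 0], [1, 0, 0, 38, 0], [1, 0, 0, 0, 0]]]}}

```text
time: 17.28
position: [0.5085, -0.513, 0.28]
tool_rot: [0.48, 0.493, -0.484, 0.541]
ft_force: [-1.0, -0.2, -0.2]
grip_width: 0.0871
```

Run:
```python
from h import *
s,m=snap('scene','s10'); w,n=snap('wrist','w10'); t,k=snap('top','t10')
a=cv2.resize(s[120:290,190:450],(520,340),interpolation=cv2.INTER_CUBIC); b=cv2.resize(t[140:270,210:410],(400,260),interpolation=cv2.INTER_CUBIC); c=cv2.resize(w,(347,260))
C=np.zeros((600,747,3),np.uint8);C[:340,:520]=a;C[340:,:400]=b;C[340:,400:]=c
cv2.imwrite('pics/c10.png',C[:,:,::-1]); print(tcp()[1])
```

```text
[ 0.50818624 -0.50469092  0.27735928]
```

View pics/c10.png

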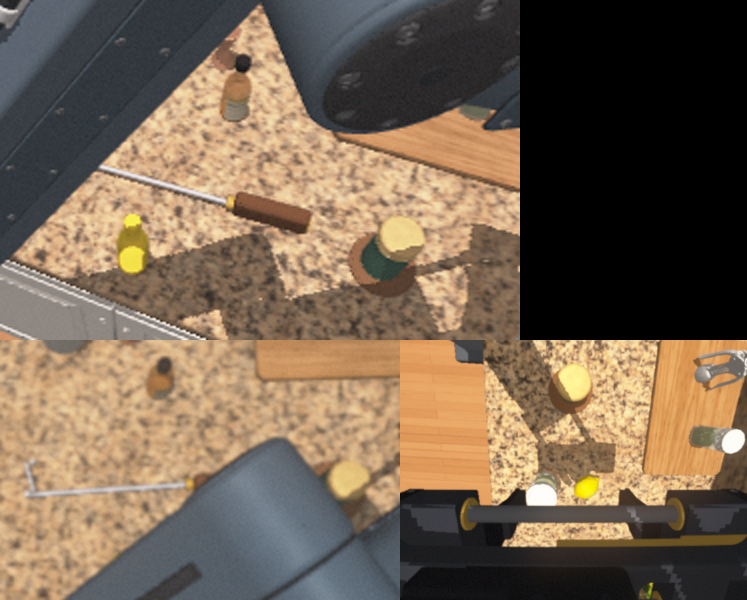

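The tin stands on the coaster, the hook lies flat and clear of it, and both bottles stand. One numeric check of the centring.

Run:
```python
from h import *
m=dict(np.load('pics/s10.npz'));n=dict(np.load('pics/w10.npz'));k=dict(np.load('pics/t10.npz'))
f=512/347
for N,fn in ((n,'w10'),(m,'s10')):
  im=cv2.imread(f'pics/{fn}.png'); h=cv2.cvtColor(im,cv2.COLOR_BGR2HSV)
  for nm,msk,z in (('lid',(h[...,0]>19)&(h[...,0]<30)&(h[...,1]>80)&(h[...,1]<170)&(h[...,2]>110),.103),('brown',(h[...,0]>3)&(h[...,0]<14)&(h[...,1]>95),.005)):
    u,v=proj(N,(.507,-.385,z)); M=np.zeros(h.shape[:2],np.uint8); cv2.circle(M,(int(u),int(v)),45 if fn=='w10' else 28,1,-1)
    q=cv2.morphologyEx((msk&(M>0)).astype(np.uint8),cv2.MORPH_OPEN,np.ones((3,3),np.uint8))
    c,l,st,ce=cv2.connectedComponentsWithStats(q); i=1+np.argmax(st[1:,4]); pts=np.argwhere(l==i)[:,::-1]
    (cx,cy),r=cv2.minEnclosingCircle(pts.astype(np.float32)); print(fn,nm,st[i],(round(cx),round(cy),round(r)),onz(N,cx,cy,z).round(4))
```

```text
w10 lid [ 234   32   48   56 1904] (261, 59, 29) [ 0.5147 -0.3784  0.103 ]
w10 brown [250  96  22  11 146] (260, 100, 11) [ 0.5236 -0.4186  0.005 ]
s10 lid [381 229  21  16 267] (391, 237, 11) [ 0.5098 -0.3815  0.103 ]
s10 brown [364 238  34  31 370] (381, 253, 18) [ 0.5034 -0.3852  0.005 ]
```

Run:
```python
from h import *
n=dict(np.load('pics/w10.npz')); m=dict(np.load('pics/s10.npz'))
out=[]
for nm,N in (('w10',n),('s10',m)):
  im=cv2.imread(f'pics/{nm}.png'); S=5; u,v=map(int,proj(N,(.508,-.383,.05))); r=55 if nm=='w10' else 35
  c=im[max(v-r,0):v+r,u-r:u+r]; c=cv2.resize(c,(390,int(390*c.shape[0]/c.shape[1])),interpolation=cv2.INTER_CUBIC); sc=390/(2*r); o=(u-r,max(v-r,0))
  for X0,z,R,col in ((np.array([.506,-.3855]),.005,.048,(255,0,255)),(np.array([.510,-.381]),.103,.0295,(255,0,0)),(np.array([.510,-.381]),.005,.0295,(255,255,0))):
    P=[((np.array(proj(N,(*(X0+R*np.array([np.cos(a),np.sin(a)])),z)))-o+.5)*sc) for a in np.linspace(0,6.28,60)]
    cv2.polylines(c,[np.int32(P)],True,col,1)
  out.append(np.pad(c,((0,400-c.shape[0]),(0,10),(0,0))))
cv2.imwrite('pics/c11.png',np.hstack(out))
```

```text
(no output)
```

View pics/c11.png

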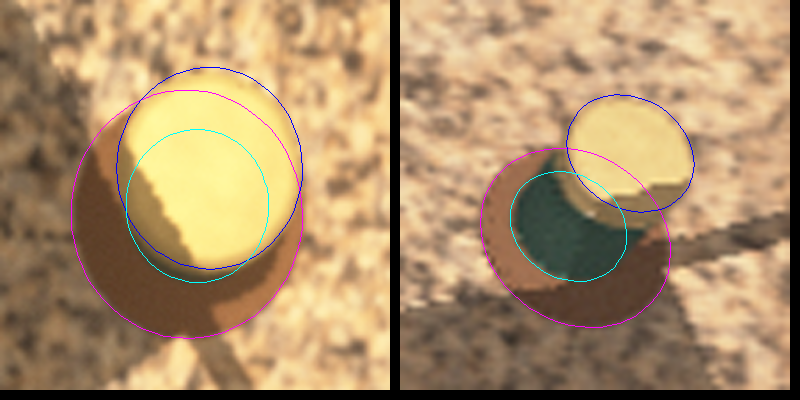

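The overlays fit in both views: coaster (0.506, -0.3855), tin (0.510, -0.381), about 6 mm off centre and upright. Handing in.

```bash
python3 -c "
from rig import robot
print(robot.get_obs()['time']); print(robot.hand_in())"
```

```text
17.4333
the job is handed in; nothing more can be done
None
```

I drew the tin out of the cubby with the reach hook and laid the hook back down flat. I then stood the tin on the brown coaster and handed the job in at 17.4 s; no verdict was reported.

- **Drawing out:** I took the hook in through the gap beside the tin and swung the blade behind it. The tin came out upright to about 15 cm beyond the mouth, and the fingers touched it only after that.
- **Tin on the coaster:** the final images show the tin upright and about 6 mm off the coaster's centre. The overlays of tin and coaster matched both the wrist and scene views.
- **Hook and bottles:** the hook lies flat and clear of the coaster. The amber bitters bottle and the yellow look-alike are both still standing, and the robot is clear of everything.
- **What went less well:**
  - The first grasp of the hook was too shallow, so I set it down and gripped again deeper.
  - The post may have brushed the cubby's near wall on the way in (about 2 N).
  - The first automatic colour check of the centring gave differing values: 7 to 13 mm off centre, with one outlier because the coaster was partly hidden. I relied on the overlays instead.
  - I viewed 13 pictures, three over the budget of 10.

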